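# Gauge a blind bore and fit the dowel that suits its depth

## Task

The leaning block in the small vise has a blind bore of unknown depth. Feel its depth with the depth rod, resting the rod's tip on the bottom of the bore for a moment, and put the rod back in its stand; then take out of the rack only the dowel pin that will stand 30 mm proud of the block's face, set it in the bore right down on the bottom, and leave the other pins where they are.

Things in the scene. Friction and masses are not known exactly. Their poses are not given: they have to be found in the camera images.
- bore_mouth (a point): Centre of the mouth of a bore 17 mm in diameter, its edge not chamfered, about 88 mm above the bench. It is blind: its flat bottom is 26, 34 or 42 mm below the face along the axis, drawn by lot, not known beforehand. z is its axis, up out of the bore, leaning 30 degrees from vertical to the robot's right and somewhat back towards it; y is level, from jaw to jaw; x runs up the sloping face.
- vise: Small dark steel vise, base 130 (x) by 160 mm (y), fixed to the bench and with a yaw of 46 to 86 degrees; origin at the centre of its underside. Its jaws (71 mm high, at y = +-46 mm) hold an aluminium block, 60 mm thick, leaning 30 degrees; the flat upper face, 66 mm along the slope by 70 mm, has the bore in its centre, is clear all round and higher than the jaws.
- rod_grip (a point): Depth rod: plain steel rod 9 mm in diameter and 90 mm long with a black round handle 18 mm in diameter and 50 mm long on its upper end (140 mm in all, about 70 g). This point is the handle's centre, 115 mm above the tip; z is the axis, from tip to handle. It stands upright in its stand, its tip 8 mm and its top 148 mm above the bench.
- rod_tip (a point): The depth rod's flat lower end, on its axis, 115 mm below rod_grip; z is the rod's axis, pointing to the handle.
- stand_hole0 (a point): Centre of the mouth of the hole in the rod's stand, a dark steel block 56 by 56 mm and 50 mm high fixed to the bench. The hole is upright, 11 mm in diameter, 42 mm deep; z is up.
- rack: The pin rack: an aluminium bar 50 mm (x) by 160 mm (y) by 22 mm high fixed to the bench, origin at the centre of its underside. Three upright holes 17 mm in diameter and 12 mm deep lie at y = -50, 0 and 50 mm, x = 0.
- pin_a_mid (a point): Plain steel dowel pin, 15 mm in diameter and 56 mm long, the shortest of three, standing upright in one of the rack's three holes (any of them, drawn by lot). This point is its centre, 28 mm above its foot; z is its axis. Its foot stands 10 mm above the bench, so it rises 44 mm above the rack. The foot has a small chamfer.
- pin_b_mid (a point): Plain steel dowel pin, 15 mm in diameter and 64 mm long, the middle one of three, standing upright in one of the rack's three holes (any of them, drawn by lot). This point is its centre, 32 mm above its foot; z is its axis. Its foot stands 10 mm above the bench, so it rises 52 mm above the rack. The foot has a small chamfer.
- pin_c_mid (a point): Plain steel dowel pin, 15 mm in diameter and 72 mm long, the longest of three, standing upright in one of the rack's three holes (any of them, drawn by lot). This point is its centre, 36 mm above its foot; z is its axis. Its foot stands 10 mm above the bench, so it rises 60 mm above the rack. The foot has a small chamfer.
Things that resemble listed ones, but are neither listed nor needed, are in the scene too. Of the things shaped like the part that bears stand_hole0, the dark steel one is meant.

How it is judged:
By the outcome, as a careful person would: the job done as asked, in the order asked, and still so for the second after the job is handed in, with the robot touching nothing.
It also fails if it takes over 72 s, if anything falls off the work surface, if the arm or the gripper's body presses on something with over 40 N, if the wrist force passes 120 N, or if a joint passes its speed limit or range.

## Robot

A 7-joint arm with a two-finger parallel gripper is mounted at the origin on the work surface. World frame = base frame: x ahead of the robot, y to its left, z up, the work surface at z = 0. Lengths are in m, angles in rad, forces in N, time in s.
With the tool pointing down it reaches from about 0.425 to 0.925 m from the base axis. Payload 6.8 kg.
Tool frame: the origin (TCP) lies on the centre line of the jaws, within the pads' length; the fingertips stand bot.tip_reach ahead of it and the grasp point (between the pads) lies 3 mm ahead of it (bot.tip_reach is the distance from the TCP to the fingertips, in m); z points along the fingers, y is the line along which they close (so a half turn about z gives the same grasp; the last joint's range is limited). The gripper opens to 85 mm and grips with 20 to 120 N. Pads are 22 mm wide; open, the fingers measure 114 mm over their backs; the gripper's body (76 mm by 85 mm) begins 54 mm behind the grasp point. The pads swing forward as they close: fully open they stand 13 mm farther back than shut.
Start: joints at [1.076, 0.477, 0.022, 1.555, -0.011, 1.109, -0.083], TCP at [0.255, -0.625, 0.253] pointing down, gripper open.
Joint ranges: [-2.96, 2.96], [-0.34, 2.1], [-1.41, 1.46], [0.24, 2.44], [-1.37, 4.51], [0.17, 1.92], [-2.96, 2.96]. Speed limits (rad/s): [2.39, 2.39, 3.14, 3.14, 3.14, 3.14, 3.14].

## Interface

Orientations are given as a unit quaternion [w, x, y, z].
In Python, from station import bot gives the robot as it stands.
- The arm moves only by the tool jog_arm, never from a script. Its argument "deltas" is a list of rows, each a list of 7 numbers: the shift along the world's x, y, z in m, then the turn, a rotation vector about the world's x, y, z in rad, then the opening, from 0 (shut) to 1 (fully open). In form: [[x, y, z, rx, ry, rz, grip], ...]. A call has 1 to 10 rows; each row shifts and turns the commanded pose from where the row before left it; what a row does not reach is not made up. A row lasts 1/10 s, in which the tool goes at most 50 mm and 8.59 degrees, less where a joint would pass 70% of its speed; a pose out of reach is approached as far as the arm can. A call with a gripper value outside its range is refused whole. The fingers move at their own pace and stop on an object; "newtons" is the grip in N (left out, the last holds). Time passes only in rows, so rows that do not move let the fingers close. It gives the time, the measured TCP pose, the force, the opening and the grip force at its end, in the units of the state.
- bot.get_obs(): the state, without advancing time (a new reading comes with each control period).
- bot.read_camera(name): name is "side" or "top"; returns a dict with "img" (384x512x3 uint8, red, green, blue), "K" (3x3 intrinsics, pixels), "dist_coeffs" ([k1, k2, p1, p2, k3] as OpenCV has them; the pictures are not rectified), "eye" and "attitude" of the camera in the world. Camera axes: x right, y down, z forward; pixel columns grow to the right and rows downward; lengths in m; the calibration is good to about 2 mm. A picture is of the moment at which its call begins. There is no depth.
- bot.hand_in(): hands the job in; it is judged then, once.
The state is a dict: "t": time; "q": joint angles; "joint_vel": joint speeds; "joint_torque": joint torques, N m; "eef_pos": TCP position; "tool_rot": TCP orientation; "contact_force": force on the tool from outside, world axes, zero at the start; "torque": the same for the moment, N m; "gripper_width": opening from 0.0 (shut) to 1.0 (fully open); "grasp_force": force on a finger pad.
Only numpy, scipy, OpenCV 4.12 (cv2) and the standard library are available. Lean on these libraries where they do the work, as an engineer would, in place of code of your own. Each camera call takes 0.05 s, during which the arm holds its last target. There are 200 camera calls.

## Working session

There is one attempt and no reset: what is moved stays moved. The work goes in short steps, Python scripts to look and compute and a tool call to move; the robot and the scene stay as the last step left them, time stands still between calls to the robot, and variables do not carry over. Pictures are saved under pics/ and viewed, at most 10 in all, crops included, and the job is handed in when it is done.

Besides the shell and the picture viewer there is one more tool, called after "Request:" as name([rows], argument=value, ...), one row to a line, values as JSON. jog_arm: Moves the arm, as the interface text tells. Its arguments: {"type":"object","properties":{"deltas":{"type":"array"},"newtons":{"type":"number"}},"required":["deltas"]}

```bash
mkdir -p pics; ls; cat > h.py <<'E'
import numpy as np, cv2
from scipy.spatial.transform import Rotation as R
from station import bot
def rot(q): return R.from_quat([q[1],q[2],q[3],q[0]])
def cam(n):
    c=bot.read_camera(n); cv2.imwrite(f'pics/_{n}.png',c['img'][...,::-1]); return c
def att(c):
    a=np.array(c['attitude'],float)
    return a if a.shape==(3,3) else rot(a).as_matrix()
def ray(c,uv):
    p=cv2.undistortPoints(np.array([[uv]],float),np.array(c['K'],float),np.array(c['dist_coeffs'],float))[0,0]
    return np.array(c['eye'],float), att(c)@np.array([p[0],p[1],1.])
def onz(c,uv,z):
    e,d=ray(c,uv); return e+d*(z-e[2])/d[2]
def proj(c,P):
    A=att(c); r=cv2.Rodrigues(A.T)[0]; t=-A.T@np.array(c['eye'],float)
    return cv2.projectPoints(np.array(P,float).reshape(-1,1,3),r,t,np.array(c['K'],float),np.array(c['dist_coeffs'],float))[0][:,0]
def tri(c1,u1,c2,u2):
    e1,d1=ray(c1,u1);e2,d2=ray(c2,u2)
    s=np.linalg.lstsq(np.c_[d1,-d2],e2-e1,rcond=None)[0]
    a=e1+s[0]*d1;b=e2+s[1]*d2
    return (a+b)/2,np.linalg.norm(a-b)
E
python3 - <<'E'
from h import *
import pickle
cs={n:cam(n) for n in('side','top')}
pickle.dump(cs,open('c0.pkl','wb'))
for n,c in cs.items():
    print(n,c['eye'],np.round(att(c),3).tolist(),np.array(c['K']).round(0).tolist(),c['dist_coeffs'])
    cv2.imwrite(f'pics/{n}0.png',cv2.resize(c['img'][...,::-1],(800,600),interpolation=cv2.INTER_CUBIC))
print(bot.get_obs(),bot.tip_reach)
E
```

```text
pics
side [-0.01967948 -0.53707276  0.58616834] [[0.715, -0.374, 0.59], [-0.699, -0.357, 0.62], [-0.022, -0.856, -0.516]] [[367.0, 0.0, 258.0], [0.0, 367.0, 193.0], [0.0, 0.0, 1.0]] [-0.11361571  0.          0.          0.          0.        ]
top [0.34343369 0.0436058  1.12646591] [[0.003, -0.989, 0.151], [-1.0, -0.008, -0.03], [0.031, -0.15, -0.988]] [[352.0, 0.0, 253.0], [0.0, 352.0, 187.0], [0.0, 0.0, 1.0]] [-0.00742591  0.          0.          0.          0.        ]
{'t': 0.1, 'q': array([ 1.07588963,  0.47774403,  0.02231311,  1.55631299, -0.01147749,
        1.10930252, -0.08309299]), 'joint_vel': array([ 1.04014727e-03, -1.12742804e-03,  1.31579433e-03, -1.88129498e-03,
       -9.08797489e-04,  1.20373621e-03, -3.55607211e-05]), 'joint_torque': array([ 3.72982773e-03, -5.97761321e+01,  1.61334302e+00, -2.81957728e+01,
        1.28129238e-02,  5.03447140e-03,  1.53069305e-05]), 'eef_pos': array([ 0.25445572, -0.62468275,  0.25242123]), 'tool_rot': array([-7.89713345e-04,  9.81349341e-01,  1.92231107e-01, -2.18927642e-04]), 'contact_force': array([-0.40336627, -0.07191403,  0.1847614 ]), 'torque': array([ 0.03430811,  0.00382584, -0.00971739]), 'grasp_force': 0.0, 'gripper_width': 1.0006227349236467} 0.022
```

View pics/top0.png

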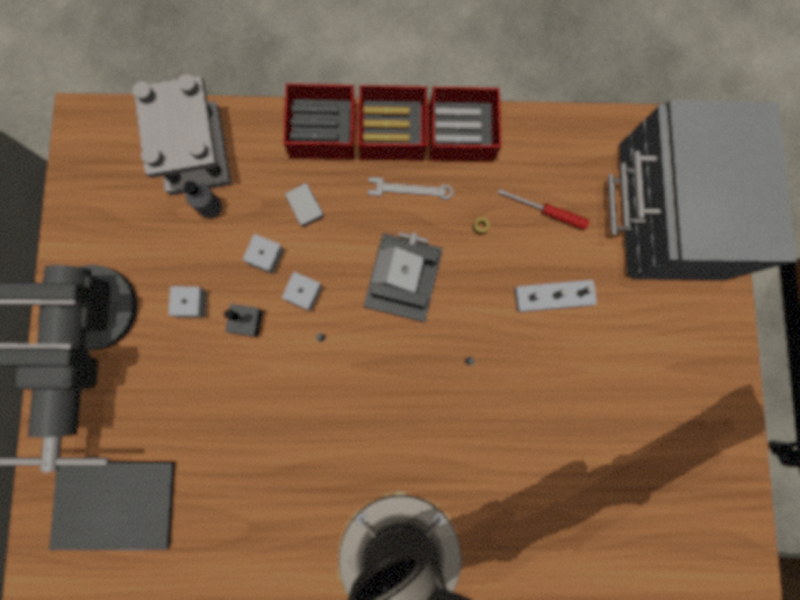

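View pics/side0.png

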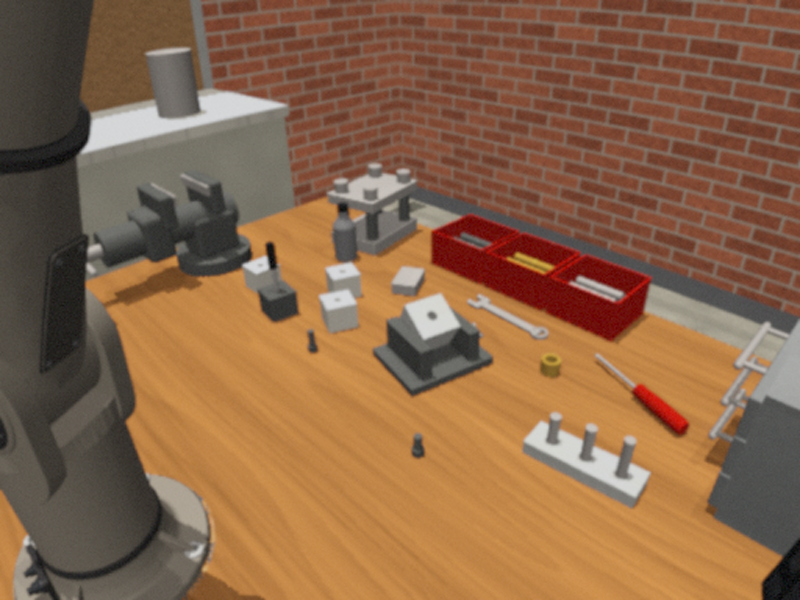

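```bash
python3 - <<'E'
from h import *
import pickle
cs=pickle.load(open('c0.pkl','rb'))
B={'vt':('top',225,145,66,66),'vs':('side',235,180,86,76),'rt':('top',324,172,66,32),'rs':('side',330,260,90,62),'st':('top',134,186,40,34),'ss':('side',160,150,36,56)}
tiles=[]
for k,(n,x,y,w,h) in B.items():
    im=cs[n]['img'][y:y+h,x:x+w,::-1]; s=min(266/w,300/h)
    t=np.zeros((300,266,3),np.uint8); r=cv2.resize(im,None,fx=s,fy=s,interpolation=cv2.INTER_NEAREST); t[:r.shape[0],:r.shape[1]]=r[:300,:266]; tiles.append(t); print(k,round(s,3))
cv2.imwrite('pics/comp.png',np.vstack([np.hstack(tiles[0:6:2]),np.hstack(tiles[1:6:2])]))
# white masks
for k in('vt','vs','rt'):
    n,x,y,w,h=B[k]; im=cs[n]['img'][y:y+h,x:x+w]; g=cv2.cvtColor(im,cv2.COLOR_RGB2GRAY); hs=cv2.cvtColor(im,cv2.COLOR_RGB2HSV)
    m=((g>130)&(hs[...,1]<60)).astype(np.uint8)
    c=max(cv2.findContours(m,cv2.RETR_EXTERNAL,2)[0],key=cv2.contourArea)
    q=cv2.approxPolyDP(c,4,True)[:,0]+[x,y]; print(k,cv2.contourArea(c),q.tolist())
    # dark hole inside
    mm=np.zeros_like(m); cv2.drawContours(mm,[c],-1,1,-1); mm=cv2.erode(mm,np.ones((5,5)))
    if k!='rt':
        wgt=np.where(mm>0,np.clip(np.median(g[mm>0])*.85-g.astype(float),0,None),0); yy,xx=np.mgrid[:h,:w]
        print('hole',(wgt*xx).sum()/wgt.sum()+x,(wgt*yy).sum()/wgt.sum()+y,(wgt>0).sum())
E
```

```text
vt 4.03
vs 3.093
rt 4.03
rs 2.956
st 6.65
ss 5.357
vt 401.5 [[252, 159], [247, 179], [265, 185], [269, 165]]
hole 258.522462562396 171.6963394342762 18
vs 618.0 [[282, 188], [259, 195], [271, 217], [294, 208]]
hole 276.1431424235162 201.53766275261603 31
rt 715.5 [[379, 180], [332, 183], [333, 198], [380, 194]]
```

View pics/comp.png

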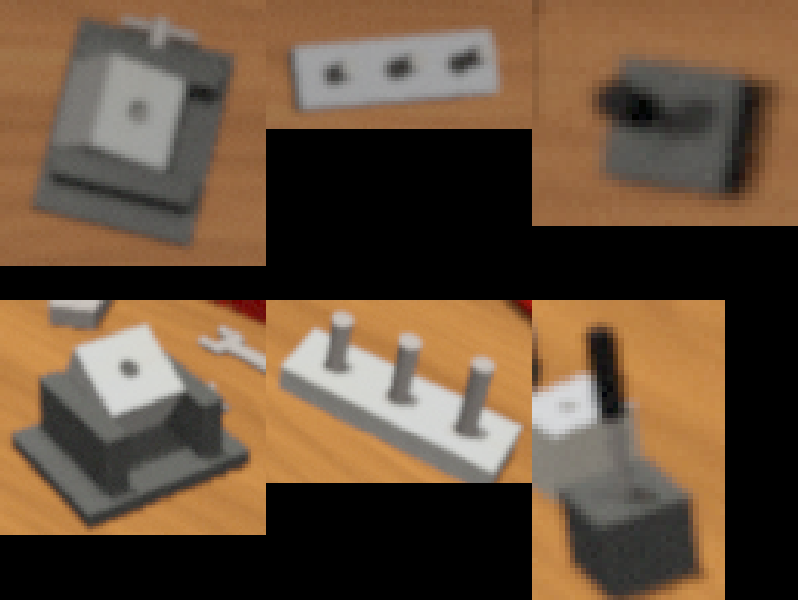

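```bash
python3 - <<'E'
from h import *
import pickle
np.set_printoptions(precision=4,suppress=True)
cs=pickle.load(open('c0.pkl','rb')); T,S=cs['top'],cs['side']
print('bore',tri(T,(258.5,171.8),S,(276.1,201.5)), onz(T,(258.5,171.8),.088),onz(S,(276.1,201.5),.088))
ct=[(252,159),(269,165),(265,185),(247,179)]; c_s=[(282,188),(294,208),(271,217),(259,195)]
P=np.array([tri(T,a,S,b)[0] for a,b in zip(ct,c_s)]); print(P,P.mean(0)); 
print('edges',[np.linalg.norm(P[i]-P[i-1]) for i in range(4)])
n=np.cross(P[2]-P[0],P[3]-P[1]); n/=np.linalg.norm(n); n*=np.sign(n[2]); print('n',n,'az',np.degrees(np.arctan2(n[1],n[0])),'tilt',np.degrees(np.arccos(n[2])))
# vise base outline in top view: corners tile coords, base top approx z .015
vb=[(225+a/4.03-.5,145+b/4.03-.5) for a,b in[(82,18),(233,55),(192,245),(33,207)]]
V=np.array([onz(T,v,.015) for v in vb]); print('vise',V.mean(0),[np.linalg.norm(V[i]-V[i-1]) for i in range(4)],[np.degrees(np.arctan2(*(V[i]-V[i-1])[1::-1])) for i in range(4)])
# pins
tp=[(324+(a-266)/4.03-.5,172+b/4.03-.5) for a,b in[(338,70),(403,62),(470,55)]]
sp=[(330+(a-266)/2.956-.5,260+(b-300)/2.956-.5) for a,b in[(343,318),(409,341),(482,364)]]
for b in sp:
  print('pin S@z',[onz(S,b,z)[:2] for z in(.066,.074,.082)])
# rack corners top
rk=np.array([onz(T,v,.022) for v in[(379,180),(332,183),(333,198),(380,194)]]); print('rack',rk.mean(0),[np.linalg.norm(rk[i]-rk[i-1]) for i in range(4)],[np.degrees(np.arctan2(*(rk[i]-rk[i-1])[1::-1])) for i in range(4)])
rs=[(330+(a-266)/2.956-.5,260+(b-300)/2.956-.5) for a,b in[(318,330),(522,426),(496,473),(281,371)]]
rS=np.array([onz(S,v,.022) for v in rs]); print('rackS',rS.mean(0),[np.linalg.norm(rS[i]-rS[i-1]) for i in range(4)],[np.degrees(np.arctan2(*(rS[i]-rS[i-1])[1::-1])) for i in range(4)])
fe=[(330+(a-266)/2.956-.5,260+(b-300)/2.956-.5) for a,b in[(338,369),(401,400),(472,432)]]
print('pinfeet S z.022',[onz(S,b,.022)[:2] for b in fe])
st=[(134+(a-532)/6.65-.5,186+b/6.65-.5) for a,b in[(622,58),(742,78),(722,190),(605,178)]]
q=np.array([onz(T,v,.05) for v in st]); print('stand T',q.mean(0),[np.linalg.norm(q[i]-q[i-1]) for i in range(4)])
ss=[(160+(a-532)/5.357-.5,150+(b-300)/5.357-.5) for a,b in[(563,497),(625,458),(692,495),(603,525)]]
q=np.array([onz(S,v,.05) for v in ss]); print('stand S',q.mean(0),[np.linalg.norm(q[i]-q[i-1]) for i in range(4)])
f=lambda a,b:(160+(a-532)/5.357-.5,150+(b-300)/5.357-.5)
print('rod S top',onz(S,f(599,330),.148),'handlebot',onz(S,f(614,414),.098),'hole',onz(S,f(642,493),.05))
print('rod T top',onz(T,(134+(612-532)/6.65-.5,186+101/6.65-.5),.148))
E
```

```text
bore (array([ 0.5491, -0.005 ,  0.0915]), np.float64(0.001061261201006695)) [ 0.5494 -0.0048  0.088 ] [ 0.5536 -0.0015  0.088 ]
[[ 0.5866  0.0132  0.1069]
 [ 0.5756 -0.0394  0.0744]
 [ 0.5113 -0.025   0.0729]
 [ 0.5238  0.0297  0.1073]] [ 0.5493 -0.0054  0.0904]
edges [np.float64(0.06495558451870936), np.float64(0.06277096671487961), np.float64(0.06584413964859077), np.float64(0.06576467879669196)]
n [-0.1302 -0.5036  0.854 ] az -104.50020064813563 tilt 31.345691757797304
vise [ 0.5474 -0.0068  0.015 ] [np.float64(0.15811775559106941), np.float64(0.1250878693839513), np.float64(0.15729566132993703), np.float64(0.12873930408117076)] [np.float64(-13.73849979543437), np.float64(-103.50366878566449), np.float64(167.58937364409653), np.float64(76.87435657225313)]
pin S@z [array([ 0.5121, -0.267 ]), array([ 0.5039, -0.2712]), array([ 0.4957, -0.2753])]
pin S@z [array([ 0.5235, -0.3131]), array([ 0.5151, -0.3166]), array([ 0.5068, -0.32  ])]
pin S@z [array([ 0.5375, -0.361 ]), array([ 0.529 , -0.3637]), array([ 0.5204, -0.3664])]
rack [ 0.5103 -0.3206  0.022 ] [np.float64(0.0454841072587882
[... 376 characters left out ...]
966695824388397)] [np.float64(5.335005360262335), np.float64(-84.25908619559016), np.float64(-173.20200480534984), np.float64(97.29677790005539)]
pinfeet S z.022 [array([ 0.5086, -0.2716]), array([ 0.5132, -0.3209]), array([ 0.5204, -0.3722])]
stand T [0.4528 0.3097 0.05  ] [np.float64(0.055453871201622235), np.float64(0.05588717272535819), np.float64(0.051991446420414915), np.float64(0.05348774892886748)]
stand S [0.4561 0.3149 0.05  ] [np.float64(0.04272744203850867), np.float64(0.05120142611385905), np.float64(0.06396415369126769), np.float64(0.05354840849294017)]
rod S top [0.4596 0.3176 0.148 ] handlebot [0.4599 0.3157 0.098 ] hole [0.4646 0.3064 0.05  ]
rod T top [0.453  0.3111 0.148 ]
```

Request:
jog_arm([
  [0.021,0.0375,0,0,0,0.1356,1],
  [0.021,0.0375,0,0,0,0.1356,1],
  [0.021,0.0375,0,0,0,0.1356,1],
  [0.021,0.0375,0,0,0,0.1356,1],
  [0.021,0.0375,0,0,0,0.1356,1],
  [0.021,0.0375,0,0,0,0.1356,1],
  [0.021,0.0375,0,0,0,0.1356,1],
], newtons=60)

```text
t: 0.8
eef_pos: [0.402, -0.3609, 0.2531]
tool_rot: [-0.0, 0.783, 0.622, -0.0]
contact_force: [0.4, 0.7, -0.7]
gripper_width: 0.999
grasp_force: 0.0
```

Request:
jog_arm([
  [0.021,0.0375,0,0,0,0,1],
  [0.021,0.0375,0,0,0,0,1],
  [0.021,0.0375,0,0,0,0,1],
  [0.021,0.0375,0,0,0,0,1],
  [0.021,0.0375,0,0,0,0,1],
  [0.021,0.0375,0,0,0,0,1],
  [0.021,0.0375,0,0,0,0,1],
])

```text
t: 1.5
eef_pos: [0.549, -0.0986, 0.2531]
tool_rot: [-0.0, 0.785, 0.619, -0.0]
contact_force: [0.6, -0.2, 0.4]
gripper_width: 0.998
grasp_force: 0.0
```

Request:
jog_arm([
  [-0.009,0.04,0,0,0,0,1],
  [-0.009,0.04,0,0,0,0,1],
  [-0.009,0.04,0,0,0,0,1],
  [-0.009,0.04,0,0,0,0,1],
  [-0.009,0.04,0,0,0,0,1],
  [-0.009,0.04,0,0,0,0,1],
  [-0.009,0.04,0,0,0,0,1],
  [-0.009,0.04,0,0,0,0,1],
  [-0.009,0.04,0,0,0,0,1],
  [0,0,0,0,0,0,1],
])

```text
t: 2.5
eef_pos: [0.4648, 0.2663, 0.2536]
tool_rot: [-0.002, 0.782, 0.623, 0.001]
contact_force: [-0.5, 0.1, 0.6]
gripper_width: 1.0
grasp_force: 0.0
```

Request:
jog_arm([
  [-0.0088,0.0467,0,0,0,0,1],
  [0,0,-0.04,0,0,0,1],
  [0,0,-0.045,0,0,0,1],
  [0,0,-0.042,0,0,0,1],
  [0,0,0,0,0,0,1],
])

```text
t: 3.0
eef_pos: [0.4559, 0.303, 0.1211]
tool_rot: [-0.0, 0.785, 0.619, -0.006]
contact_force: [-0.0, -0.9, 0.4]
gripper_width: 0.996
grasp_force: 0.0
```

```bash
python3 - <<'E'
from h import *
import pickle
cs={n:cam(n) for n in('side','top')}; pickle.dump(cs,open('c1.pkl','wb'))
a=cs['side']['img'][120:220,130:230,::-1]; b=cs['top']['img'][160:260,105:205,::-1]
cv2.imwrite('pics/g1.png',np.hstack([cv2.resize(x,(400,400),interpolation=cv2.INTER_CUBIC) for x in(a,b)]))
o=bot.get_obs(); print(o['eef_pos'],o['contact_force'])
for n in cs: print(n,proj(cs[n],[o['eef_pos']+[0,0,-.003],[o['eef_pos'][0],o['eef_pos'][1],.148],[o['eef_pos'][0],o['eef_pos'][1],.05]]).round(1).tolist())
E
```

```text
[0.45881505 0.30618297 0.12652877] [ 0.33526256 -0.03532664  1.61198581]
side [[175.1, 164.1], [174.0, 156.3], [178.5, 186.3]]
top [[149.7, 199.7], [147.4, 198.6], [155.9, 202.5]]
```

View pics/g1.png

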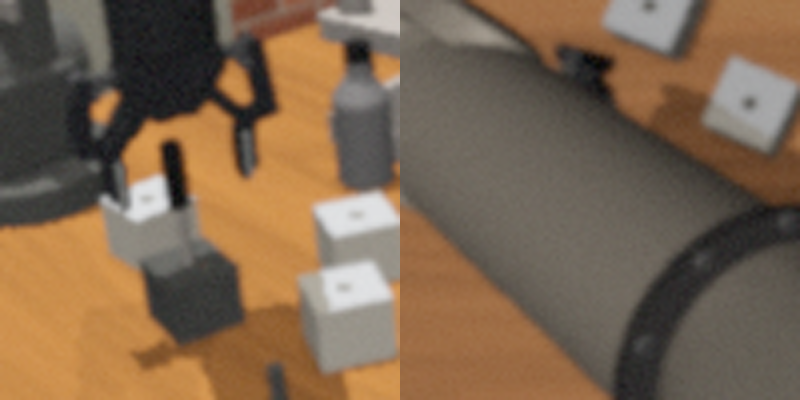

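Request:
jog_arm([
  [0,0,0,0,0,0,1],
  [0,0,0,0,0,0,1],
])

```text
t: 3.3
eef_pos: [0.4601, 0.3074, 0.1287]
tool_rot: [0.0, 0.785, 0.619, 0.002]
contact_force: [0.3, 0.9, -0.3]
gripper_width: 1.002
grasp_force: 0.0
```

Request:
jog_arm([
  [-0.003,0.0055,-0.003,0,0,0,1],
  [0,0,0,0,0,0,0.5],
  [0,0,0,0,0,0,0],
  [0,0,0,0,0,0,0],
  [0,0,0,0,0,0,0],
  [0,0,0,0,0,0,0],
  [0,0,0,0,0,0,0],
  [0,0,0,0,0,0,0],
  [0,0,0,0,0,0,0],
], newtons=40)

```text
t: 4.2
eef_pos: [0.4556, 0.3122, 0.1234]
tool_rot: [-0.0, 0.785, 0.619, -0.0]
contact_force: [-2.1, 0.0, 2.4]
gripper_width: 0.187
grasp_force: 38.9
```

Request:
jog_arm([
  [0,0,0,0,0,0,0],
  [0,0,0.015,0,0,0,0],
  [0,0,0.015,0,0,0,0],
  [0,0,0.03,0,0,0,0],
  [0,0,0.04,0,0,0,0],
  [0,0,0.04,0,0,0,0],
  [0,0,0,0,0,0,0],
])

```text
t: 4.9
eef_pos: [0.4582, 0.3146, 0.2706]
tool_rot: [0.0, 0.785, 0.619, 0.006]
contact_force: [0.3, -0.1, -0.8]
gripper_width: 0.188
grasp_force: 39.2
```

Request:
jog_arm([
  [0.0076,-0.039,0,0,0,0,0],
  [0.0076,-0.039,0,0,0,0,0],
  [0.0076,-0.039,0,0,0,0,0],
  [0.0076,-0.039,0,0.1273,-0.0303,0,0],
  [0.0076,-0.039,0,0.1273,-0.0303,0,0],
  [0.0076,-0.039,0,0.1273,-0.0303,0,0],
  [0.0076,-0.039,0,0.1273,-0.0303,0,0],
  [0.0076,-0.039,0,0,0,0,0],
  [0.0076,-0.039,0,0,0,0,0],
  [0.0076,-0.039,0,0,0,0,0],
])

```text
t: 5.9
eef_pos: [0.5269, -0.0594, 0.2628]
tool_rot: [-0.144, 0.764, 0.604, 0.173]
contact_force: [0.7, -1.1, -0.9]
gripper_width: 0.19
grasp_force: 39.1
```

Request:
jog_arm([
  [0,0,0,0,0,0,0],
  [0,0,0,0,0,0,0],
  [0,0,0,0,0,0,0],
])

```text
t: 6.2
eef_pos: [0.5267, -0.0559, 0.2625]
tool_rot: [-0.145, 0.763, 0.605, 0.173]
contact_force: [0.2, 0.8, -0.6]
gripper_width: 0.189
grasp_force: 39.2
```

```bash
cat >> h.py <<'E'
np.set_printoptions(precision=4,suppress=True)
def pose():
    ps=[];
    for _ in range(1): o=bot.get_obs(); ps.append(o['eef_pos'])
    A=rot(o['tool_rot']).as_matrix(); return np.mean(ps,0),A,o
AZ=np.radians(-103.4); N=np.array([.5*np.cos(AZ),.5*np.sin(AZ),.75**.5])
XU=np.array([-np.cos(AZ)*.75**.5,-np.sin(AZ)*.75**.5,.5]); YL=np.cross(N,XU)
M=np.array([.551,-.005,.088])
def fixrot(A):  # rotvec turning tool z onto -N
    z=A[:,2]; v=np.cross(z,-N); return v
E
python3 - <<'E'
from h import *
p,A,o=pose(); print(o['t'],p,o['eef_pos'],A[:,2],A[:,1],'rv',fixrot(A),'d',M+N*.1454-p,o['q'])
E
```

```text
6.2 [ 0.5267 -0.0559  0.2625] [ 0.5267 -0.0559  0.2625] [ 0.0892  0.4306 -0.8981] [ 0.9742 -0.2255 -0.0113] rv [ 0.064  -0.0268 -0.0065] d [ 0.0075 -0.0198 -0.0486] [ 0.685   0.3168 -0.5348  1.8878 -0.355   0.9939  0.1407]
```

Request:
jog_arm([
  [0.003,-0.01,-0.02,0.032,-0.0134,-0.003,0],
  [0.0045,-0.01,-0.015,0.032,-0.0134,-0.003,0],
  [0,0,-0.0136,0,0,0,0],
  [0,0,0,0,0,0,0],
  [0,0,0,0,0,0,0],
])

```text
t: 6.7
eef_pos: [0.5344, -0.0753, 0.214]
tool_rot: [-0.161, 0.758, 0.599, 0.203]
contact_force: [-0.2, 0.1, -0.6]
gripper_width: 0.19
grasp_force: 39.2
```

```bash
python3 - <<'E'
from h import *
import pickle
cs={n:cam(n) for n in('side','top')}; pickle.dump(cs,open('c2.pkl','wb'))
p,A,o=pose(); print(o['t'],p,A[:,2],'rv',fixrot(A),'d',M+N*.1454-p)
for n in cs:
    u=proj(cs[n],[p+A[:,2]*.1154,p+A[:,2]*.0254,M]); print(n,u.round(1).tolist())
a=cs['side']['img'][150:230,225:305,::-1]; b=cs['top']['img'][140:220,225:305,::-1]
cv2.imwrite('pics/g2.png',np.hstack([cv2.resize(x,(400,400),interpolation=cv2.INTER_NEAREST) for x in(a,b)]))
E
```

```text
6.8 [ 0.5349 -0.0758  0.2146] [ 0.1163  0.4858 -0.8663] rv [0.0006 0.0004 0.0003] d [-0.0008  0.0001 -0.0007]
side [[280.1, 195.9], [291.5, 175.2], [276.4, 202.4]]
top [[264.0, 170.4], [281.9, 168.7], [258.6, 171.3]]
```

View pics/g2.png

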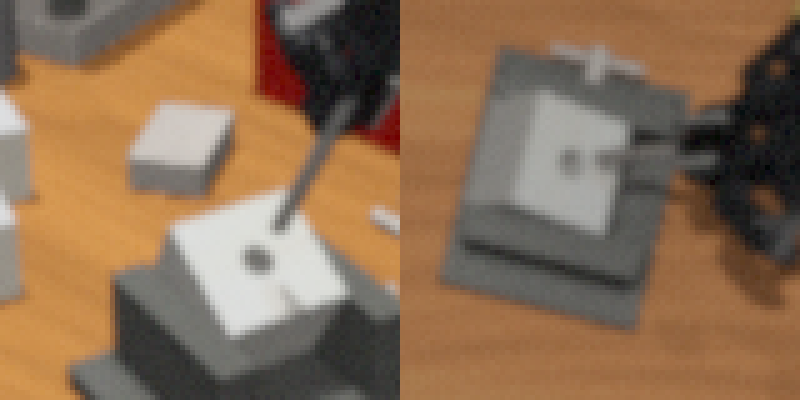

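Request:
jog_arm([
  [0.001,0.0068,-0.0112,0,0,0,0],
  [0.0011,0.0069,-0.0112,0,0,0,0],
  [0,0,0,0,0,0,0],
  [0,0,0,0,0,0,0],
])

```text
t: 7.2
eef_pos: [0.5362, -0.0627, 0.1907]
tool_rot: [-0.161, 0.758, 0.599, 0.203]
contact_force: [0.2, -0.1, -0.6]
gripper_width: 0.185
grasp_force: 39.2
```

Request:
jog_arm([
  [0.0005,0.0019,-0.0035,0,0,0,0],
  [0.0005,0.0019,-0.0035,0,0,0,0],
  [0.0005,0.0019,-0.0035,0,0,0,0],
  [0,0,0,0,0,0,0],
])

```text
t: 7.6
eef_pos: [0.5378, -0.0573, 0.1801]
tool_rot: [-0.161, 0.758, 0.598, 0.203]
contact_force: [0.1, -0.2, -0.5]
gripper_width: 0.192
grasp_force: 39.2
```

```bash
cat >> h.py <<'E'
def rep(m=M,L=.1154):
    p,A,o=pose(); tip=p+A[:,2]*L; e=tip-m
    B=np.c_[XU,YL,N]
    print('t',o['t'],'p',p,'tip in bore(x,y,n)',B.T@e,'F',B.T@np.array(o['contact_force']),'rv',fixrot(A),'w',o['gripper_width'],'g',o['grasp_force'])
E
python3 -c "
from h import *
rep(np.array([.551,-.0035,.088]))"
```

```text
t 7.6 p [ 0.5378 -0.0573  0.1801] tip in bore(x,y,n) [-0.0019  0.0005 -0.0079] F [-0.4235 -0.175  -0.3796] rv [-0.0002 -0.0006 -0.0004] w 0.19161709129113685 g 39.189199805259705
```

Request:
jog_arm([
  [0.0004,0.0017,-0.003,0,0,0,0],
  [0.0004,0.0017,-0.003,0,0,0,0],
  [0.0004,0.0017,-0.003,0,0,0,0],
  [0.0004,0.0017,-0.003,0,0,0,0],
  [0,0,0,0,0,0,0],
])

```text
t: 8.1
eef_pos: [0.5394, -0.0504, 0.1682]
tool_rot: [-0.161, 0.758, 0.598, 0.203]
contact_force: [-0.7, -0.8, -1.1]
gripper_width: 0.189
grasp_force: 39.2
```

Request:
jog_arm([
  [0.0002,0.001,-0.0017,0,0,0,0],
  [0.0002,0.001,-0.0017,0,0,0,0],
  [0.0002,0.001,-0.0017,0,0,0,0],
  [0,0,0,0,0,0,0],
])

```text
t: 8.5
eef_pos: [0.5401, -0.0476, 0.1634]
tool_rot: [-0.16, 0.758, 0.598, 0.203]
contact_force: [0.2, -0.4, -1.1]
gripper_width: 0.188
grasp_force: 39.2
```

Request:
jog_arm([
  [0.0002,0.001,-0.0017,0,0,0,0],
  [0.0002,0.001,-0.0017,0,0,0,0],
  [0,0,0,0,0,0,0],
])

```text
t: 8.8
eef_pos: [0.5405, -0.0456, 0.1599]
tool_rot: [-0.161, 0.758, 0.598, 0.203]
contact_force: [1.2, 1.0, -0.8]
gripper_width: 0.185
grasp_force: 39.2
```

Request:
jog_arm([
  [0.0001,0.0005,-0.0009,0,0,0,0],
  [0.0001,0.0005,-0.0009,0,0,0,0],
  [0,0,0,0,0,0,0],
])

```text
t: 9.1
eef_pos: [0.5408, -0.0448, 0.1582]
tool_rot: [-0.16, 0.758, 0.598, 0.203]
contact_force: [0.5, 0.7, -0.5]
gripper_width: 0.191
grasp_force: 39.2
```

Request:
jog_arm([
  [0.0001,0.0005,-0.0009,0,0,0,0],
  [0.0001,0.0005,-0.0009,0,0,0,0],
  [0,0,0,0,0,0,0],
])

```text
t: 9.4
eef_pos: [0.541, -0.0438, 0.1564]
tool_rot: [-0.16, 0.758, 0.598, 0.203]
contact_force: [0.3, 0.3, -0.5]
gripper_width: 0.186
grasp_force: 39.2
```

```bash
python3 -c "
from h import *
rep(np.array([.551,-.0035,.088]))"
```

```text
t 9.4 p [ 0.541  -0.0438  0.1564] tip in bore(x,y,n) [-0.0017  0.0004 -0.0354] F [ 0.0508 -0.2022 -0.6144] rv [ 0.0002 -0.      0.    ] w 0.1858928929490243 g 39.188987016677856
```

Request:
jog_arm([
  [0.0001,0.0005,-0.0009,0,0,0,0],
  [0.0001,0.0005,-0.0009,0,0,0,0],
  [0.0001,0.0005,-0.0009,0,0,0,0],
  [0,0,0,0,0,0,0],
])

```text
t: 9.8
eef_pos: [0.5413, -0.0422, 0.1537]
tool_rot: [-0.16, 0.758, 0.598, 0.203]
contact_force: [-0.7, 1.0, -1.0]
gripper_width: 0.182
grasp_force: 39.2
```

Request:
jog_arm([
  [0.0001,0.0005,-0.0009,0,0,0,0],
  [0.0001,0.0005,-0.0009,0,0,0,0],
  [0,0,0,0,0,0,0],
])

```text
t: 10.1
eef_pos: [0.5416, -0.0413, 0.152]
tool_rot: [-0.16, 0.758, 0.598, 0.203]
contact_force: [0.1, 0.2, -1.1]
gripper_width: 0.188
grasp_force: 39.4
```

Request:
jog_arm([
  [0.0001,0.0005,-0.0009,0,0,0,0],
  [0,0,0,0,0,0,0],
])

```text
t: 10.3
eef_pos: [0.5419, -0.0415, 0.1517]
tool_rot: [-0.16, 0.758, 0.598, 0.203]
contact_force: [-1.9, -2.8, 6.2]
gripper_width: 0.187
grasp_force: 40.1
```

Request:
jog_arm([
  [0.0001,0.0005,-0.0009,0,0,0,0],
  [0,0,0,0,0,0,0],
])

```text
t: 10.5
eef_pos: [0.5422, -0.0416, 0.1515]
tool_rot: [-0.16, 0.759, 0.598, 0.203]
contact_force: [-4.9, -6.3, 12.0]
gripper_width: 0.185
grasp_force: 41.4
```

Request:
jog_arm([
  [0,0,0,0,0,0,0],
  [0,0,0,0,0,0,0],
  [-0.0003,-0.0015,0.0026,0,0,0,0],
  [-0.0003,-0.0015,0.0026,0,0,0,0],
  [0,0,0,0,0,0,0],
])

```text
t: 11.0
eef_pos: [0.5413, -0.0435, 0.1556]
tool_rot: [-0.16, 0.758, 0.598, 0.203]
contact_force: [0.4, -1.0, -0.6]
gripper_width: 0.191
grasp_force: 39.3
```

```bash
python3 -c "
from h import *
rep(np.array([.551,-.0035,.088]))"
```

```text
t 11.0 p [ 0.5413 -0.0435  0.1556] tip in bore(x,y,n) [-0.0019  0.0001 -0.0363] F [-1.061  -0.6439 -0.0643] rv [0.0005 0.0005 0.0004] w 0.19113089027426508 g 39.288039207458496
```

Request:
jog_arm([
  [-0.00097,0.00023,0,0,0,0,0],
  [-0.00097,0.00023,0,0,0,0,0],
  [-0.00097,0.00023,0,0,0,0,0],
  [0,0,0,0,0,0,0],
])

```text
t: 11.4
eef_pos: [0.538, -0.0425, 0.1553]
tool_rot: [-0.16, 0.758, 0.598, 0.203]
contact_force: [0.7, 0.7, -1.3]
gripper_width: 0.185
grasp_force: 39.3
```

Request:
jog_arm([
  [-0.00097,0.00023,0,0,0,0,0],
  [-0.00097,0.00023,0,0,0,0,0],
  [0,0,0,0,0,0,0],
])

```text
t: 11.7
eef_pos: [0.5362, -0.0422, 0.1554]
tool_rot: [-0.16, 0.758, 0.598, 0.203]
contact_force: [-0.3, 0.2, -1.0]
gripper_width: 0.187
grasp_force: 39.2
```

Request:
jog_arm([
  [-0.00097,0.00023,0,0,0,0,0],
  [-0.00097,0.00023,0,0,0,0,0],
  [0,0,0,0,0,0,0],
])

```text
t: 12.0
eef_pos: [0.5353, -0.0421, 0.1557]
tool_rot: [-0.159, 0.759, 0.598, 0.204]
contact_force: [4.2, 0.4, -3.8]
gripper_width: 0.192
grasp_force: 39.1
```

Request:
jog_arm([
  [-0.00097,0.00023,0,0,0,0,0],
  [-0.00097,0.00023,0,0,0,0,0],
  [0,0,0,0,0,0,0],
])

```text
t: 12.3
eef_pos: [0.5346, -0.0421, 0.1561]
tool_rot: [-0.158, 0.759, 0.598, 0.204]
contact_force: [7.9, 0.9, -4.4]
gripper_width: 0.183
grasp_force: 39.4
```

```bash
python3 -c "
from h import *
rep(np.array([.551,-.0035,.088]))"
```

```text
t 12.3 p [ 0.5346 -0.0421  0.1561] tip in bore(x,y,n) [-0.0018  0.0064 -0.0358] F [ 0.1064 -7.4472 -5.1461] rv [0.0017 0.0044 0.0027] w 0.18292767896879908 g 39.358277320861816
```

Request:
jog_arm([
  [0.00291,-0.0007,0,0,0,0,0],
  [0.00291,-0.0007,0,0,0,0,0],
  [0.00291,-0.0007,0,0,0,0,0],
  [0,0,0,0,0,0,0],
])

```text
t: 12.7
eef_pos: [0.5409, -0.0432, 0.1552]
tool_rot: [-0.161, 0.758, 0.598, 0.203]
contact_force: [-0.7, -0.8, -1.4]
gripper_width: 0.189
grasp_force: 39.4
```

Request:
jog_arm([
  [0.00097,-0.00023,0,0,0,0,0],
  [0.00097,-0.00023,0,0,0,0,0],
  [0,0,0,0,0,0,0],
])

```text
t: 13.0
eef_pos: [0.5431, -0.0438, 0.1554]
tool_rot: [-0.16, 0.758, 0.598, 0.203]
contact_force: [-0.4, 0.2, -0.4]
gripper_width: 0.186
grasp_force: 39.4
```

Request:
jog_arm([
  [0.00097,-0.00023,0,0,0,0,0],
  [0.00097,-0.00023,0,0,0,0,0],
  [0,0,0,0,0,0,0],
])

```text
t: 13.3
eef_pos: [0.5446, -0.0442, 0.1553]
tool_rot: [-0.161, 0.758, 0.598, 0.203]
contact_force: [-2.6, 0.1, -0.9]
gripper_width: 0.188
grasp_force: 39.7
```

Request:
jog_arm([
  [0.00097,-0.00023,0,0,0,0,0],
  [0,0,0,0,0,0,0],
])

```text
t: 13.5
eef_pos: [0.5451, -0.0442, 0.1552]
tool_rot: [-0.161, 0.758, 0.599, 0.202]
contact_force: [-3.4, -0.4, 0.6]
gripper_width: 0.189
grasp_force: 40.0
```

```bash
python3 -c "
from h import *
rep(np.array([.551,-.0035,.088]))"
```

```text
t 13.5 p [ 0.5451 -0.0442  0.1552] tip in bore(x,y,n) [-0.0019 -0.0034 -0.0367] F [-0.7471  3.253   1.0775] rv [-0.0003 -0.0017 -0.001 ] w 0.1891923818957722 g 40.02210795879364
```

Request:
jog_arm([
  [-0.0027,0.0006,0,0,0,0,0],
  [-0.0027,0.0006,0,0,0,0,0],
  [0.0006,0.0025,0.0015,0,0,0,0],
  [0,0,0,0,0,0,0],
])

```text
t: 13.9
eef_pos: [0.5417, -0.0405, 0.1574]
tool_rot: [-0.16, 0.758, 0.598, 0.203]
contact_force: [-0.2, -0.5, -1.1]
gripper_width: 0.187
grasp_force: 39.5
```

Request:
jog_arm([
  [0.0002,0.00084,0.0005,0,0,0,0],
  [0.0002,0.00084,0.0005,0,0,0,0],
  [0,0,0,0,0,0,0],
])

```text
t: 14.2
eef_pos: [0.5418, -0.0393, 0.158]
tool_rot: [-0.16, 0.758, 0.598, 0.203]
contact_force: [0.6, 0.1, -0.3]
gripper_width: 0.189
grasp_force: 39.5
```

Request:
jog_arm([
  [0.0002,0.00084,0.0005,0,0,0,0],
  [0.0002,0.00084,0.0005,0,0,0,0],
  [0,0,0,0,0,0,0],
])

```text
t: 14.5
eef_pos: [0.5419, -0.0384, 0.1585]
tool_rot: [-0.16, 0.759, 0.598, 0.203]
contact_force: [0.2, -3.3, -2.9]
gripper_width: 0.186
grasp_force: 39.5
```

```bash
python3 -c "
from h import *
rep(np.array([.551,-.0035,.088]))"
```

```text
t 14.5 p [ 0.5419 -0.0384  0.1585] tip in bore(x,y,n) [ 0.0039  0.0007 -0.0363] F [-4.1846 -0.928  -0.9745] rv [0.0016 0.0003 0.0004] w 0.1862518095565001 g 39.46395456790924
```

Request:
jog_arm([
  [-0.0006,-0.0025,-0.0015,0,0,0,0],
  [-0.0006,-0.0025,-0.0015,0,0,0,0],
  [-0.0002,-0.00084,-0.0005,0,0,0,0],
  [0,0,0,0,0,0,0],
])

```text
t: 14.9
eef_pos: [0.5406, -0.0431, 0.1554]
tool_rot: [-0.161, 0.758, 0.598, 0.203]
contact_force: [0.9, 0.2, -0.9]
gripper_width: 0.187
grasp_force: 39.5
```

Request:
jog_arm([
  [-0.0002,-0.00084,-0.0005,0,0,0,0],
  [-0.0002,-0.00084,-0.0005,0,0,0,0],
  [0,0,0,0,0,0,0],
])

```text
t: 15.2
eef_pos: [0.5402, -0.0451, 0.1544]
tool_rot: [-0.16, 0.758, 0.598, 0.203]
contact_force: [0.3, -0.2, -1.4]
gripper_width: 0.189
grasp_force: 39.5
```

Request:
jog_arm([
  [-0.0002,-0.00084,-0.0005,0,0,0,0],
  [0,0,0,0,0,0,0],
])

```text
t: 15.4
eef_pos: [0.54, -0.0459, 0.1539]
tool_rot: [-0.16, 0.758, 0.598, 0.203]
contact_force: [0.7, 0.3, -0.5]
gripper_width: 0.185
grasp_force: 39.5
```

```bash
python3 -c "
from h import *
rep(np.array([.551,-.0035,.088]))"
```

```text
t 15.4 p [ 0.54   -0.0459  0.1539] tip in bore(x,y,n) [-0.0051  0.0008 -0.0364] F [ 0.1532 -0.5573 -0.6985] rv [0.0004 0.0002 0.0002] w 0.18512957694536591 g 39.479674100875854
```

Request:
jog_arm([
  [-0.0002,-0.00084,-0.0005,0,0,0,0],
  [0,0,0,0,0,0,0],
])

```text
t: 15.6
eef_pos: [0.5399, -0.0465, 0.1535]
tool_rot: [-0.16, 0.758, 0.598, 0.203]
contact_force: [-0.1, -0.2, -1.2]
gripper_width: 0.189
grasp_force: 39.5
```

Request:
jog_arm([
  [-0.0002,-0.00084,-0.0005,0,0,0,0],
  [0,0,0,0,0,0,0],
])

```text
t: 15.8
eef_pos: [0.5398, -0.047, 0.1533]
tool_rot: [-0.161, 0.758, 0.598, 0.203]
contact_force: [0.4, 1.5, 1.1]
gripper_width: 0.184
grasp_force: 39.5
```

```bash
python3 -c "
from h import *
rep(np.array([.551,-.0035,.088]))"
```

```text
t 15.8 p [ 0.5398 -0.047   0.1533] tip in bore(x,y,n) [-0.0062  0.0008 -0.0364] F [ 1.9235 -0.0209  0.1446] rv [-0.0005  0.0002  0.0001] w 0.18418406792304182 g 39.531195759773254
```

Request:
jog_arm([
  [0.001,0.0042,0.0025,0,0,0,0],
  [-0.0006,-0.0024,0.0043,0,0,0,0],
  [-0.0012,-0.0049,0.0087,0,0,0,0],
  [-0.0012,-0.0049,0.0087,0,0,0,0],
  [-0.0012,-0.0049,0.0087,0,0,0,0],
  [-0.0012,-0.0049,0.0087,0,0,0,0],
  [-0.0012,-0.0049,0.0087,0,0,0,0],
  [-0.0006,-0.0024,0.0043,0,0,0,0],
  [0,0,0.02,0,0,0,0],
  [0,0,0.03,0,0,0,0],
])

```text
t: 16.8
eef_pos: [0.5322, -0.0726, 0.2569]
tool_rot: [-0.162, 0.759, 0.598, 0.202]
contact_force: [0.6, 0.8, -1.4]
gripper_width: 0.187
grasp_force: 39.5
```

Request:
jog_arm([
  [-0.0065,0.032,0.003,-0.051,0.0121,0,0],
  [-0.0065,0.032,0.003,-0.051,0.0121,0,0],
  [-0.0065,0.032,0.003,-0.051,0.0121,0,0],
  [-0.0065,0.032,0.003,-0.051,0.0121,0,0],
  [-0.0065,0.032,0.003,-0.051,0.0121,0,0],
  [-0.0065,0.032,0.003,-0.051,0.0121,0,0],
  [-0.0065,0.032,0.003,-0.051,0.0121,0,0],
  [-0.0065,0.032,0.003,-0.051,0.0121,0,0],
  [-0.0065,0.032,0,-0.051,0.0121,0,0],
  [-0.0065,0.032,0,-0.051,0.0121,0,0],
])

```text
t: 17.8
eef_pos: [0.468, 0.2485, 0.282]
tool_rot: [0.002, 0.785, 0.619, -0.001]
contact_force: [0.9, -0.6, -0.7]
gripper_width: 0.189
grasp_force: 39.5
```

Request:
jog_arm([
  [0,0,0,0,0,0,0],
  [0,0,0,0,0,0,0],
  [0,0,0,0,0,0,0],
])

```text
t: 18.1
eef_pos: [0.4686, 0.2461, 0.2813]
tool_rot: [0.001, 0.785, 0.619, -0.001]
contact_force: [-0.5, -0.9, -0.4]
gripper_width: 0.184
grasp_force: 39.5
```

```bash
python3 -c "
from h import *
p,A,o=pose(); print(p,A[:,2],'d',np.array([.4557,.3125,.19])-p,'rv',np.cross(A[:,2],[0,0,-1]),o['q'])"
```

```text
[0.4686 0.2461 0.2813] [ 0.     -0.0017 -1.    ] d [-0.0129  0.0664 -0.0913] rv [0.0017 0.     0.    ] [-0.0659  0.2723 -0.637   1.8354  0.1826  1.0934 -1.0059]
```

Request:
jog_arm([
  [-0.0043,0.0221,-0.03,0.0017,0,0,0],
  [-0.0043,0.0221,-0.03,0,0,0,0],
  [-0.0043,0.0222,-0.0313,0,0,0,0],
  [0,0,0,0,0,0,0],
  [0,0,0,0,0,0,0],
  [0,0,0,0,0,0,0],
])

```text
t: 18.7
eef_pos: [0.4569, 0.3124, 0.1912]
tool_rot: [0.0, 0.786, 0.618, 0.001]
contact_force: [-0.4, 0.6, -0.6]
gripper_width: 0.186
grasp_force: 39.5
```

```bash
python3 - <<'E'
from h import *
import pickle
p,A,o=pose(); print(p,A[:,2],'d',np.array([.4557,.3125,.175])-p)
cs={n:cam(n) for n in('side','top')}
pickle.dump(cs,open('c3.pkl','wb'))
a=cs['side']['img'][140:200,150:210,::-1]; b=cs['side']['img'][100:200,130:230,::-1]
cv2.imwrite('pics/g3.png',np.hstack([cv2.resize(x,(400,400),interpolation=cv2.INTER_CUBIC) for x in(a,)]))
E
```

```text
[0.4569 0.3124 0.1912] [ 0.0021  0.0007 -1.    ] d [-0.0012  0.0001 -0.0162]
```

View pics/g3.png

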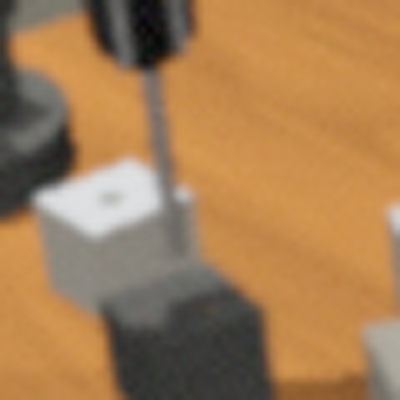

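Request:
jog_arm([
  [-0.0012,0,-0.01,0,0.002,0,0],
  [0,0,-0.008,0,0,0,0],
  [0,0,-0.004,0,0,0,0],
  [0,0,-0.004,0,0,0,0],
  [0,0,0,0,0,0,0],
])

```text
t: 19.3
eef_pos: [0.4542, 0.3134, 0.1635]
tool_rot: [-0.001, 0.785, 0.62, -0.001]
contact_force: [0.8, -1.7, -1.0]
gripper_width: 0.188
grasp_force: 39.4
```

Request:
jog_arm([
  [0,0,-0.004,0,0,0,0],
  [0,0,0,0,0,0,0],
])

```text
t: 19.5
eef_pos: [0.4543, 0.3135, 0.1598]
tool_rot: [-0.001, 0.785, 0.619, -0.001]
contact_force: [0.7, -1.2, -1.3]
gripper_width: 0.188
grasp_force: 39.4
```

Request:
jog_arm([
  [0.0005,-0.0005,-0.006,0,0,0,0],
  [0,0,-0.007,0,0,0,0],
  [0,0,-0.007,0,0,0,0],
  [0,0,-0.007,0,0,0,0],
  [0,0,0,0,0,0,0],
])

```text
t: 20.0
eef_pos: [0.4542, 0.3129, 0.132]
tool_rot: [-0.001, 0.785, 0.62, -0.001]
contact_force: [-0.0, 0.8, -0.7]
gripper_width: 0.188
grasp_force: 39.5
```

Request:
jog_arm([
  [0,0,-0.003,0,0,0,0],
  [0,0,-0.003,0,0,0,0],
  [0,0,-0.001,0,0,0,0],
  [0,0,-0.001,0,0,0,0],
  [0,0,0,0,0,0,0],
])

```text
t: 20.5
eef_pos: [0.4548, 0.3134, 0.1252]
tool_rot: [-0.001, 0.785, 0.62, -0.0]
contact_force: [0.6, -0.1, -0.8]
gripper_width: 0.187
grasp_force: 39.5
```

Request:
jog_arm([
  [0,0,-0.001,0,0,0,0],
  [0,0,-0.001,0,0,0,0],
  [0,0,0,0,0,0,0],
])

```text
t: 20.8
eef_pos: [0.4549, 0.3134, 0.1234]
tool_rot: [-0.001, 0.785, 0.62, -0.0]
contact_force: [-0.6, 0.5, 0.6]
gripper_width: 0.185
grasp_force: 39.7
```

Request:
jog_arm([
  [0,0,-0.001,0,0,0,0],
  [0,0,0,0,0,0,0],
])

```text
t: 21.0
eef_pos: [0.4552, 0.3137, 0.1233]
tool_rot: [-0.001, 0.785, 0.619, 0.0]
contact_force: [-0.6, -2.2, 8.7]
gripper_width: 0.187
grasp_force: 40.8
```

Request:
jog_arm([
  [0,0,0.001,0,0,0,0],
  [0,0,0,0,0,0,0.3],
  [0,0,0,0,0,0,0.6],
  [0,0,0,0,0,0,1],
  [0,0,0,0,0,0,1],
  [0,0,0,0,0,0,1],
  [0,0,0.02,0,0,0,1],
  [0,0,0.03,0,0,0,1],
  [0,0,0.04,0,0,0,1],
])

```text
t: 21.9
eef_pos: [0.4539, 0.3125, 0.2128]
tool_rot: [-0.001, 0.785, 0.62, -0.002]
contact_force: [0.3, 0.4, 0.5]
gripper_width: 1.0
grasp_force: 0.0
```

Request:
jog_arm([
  [0.004,-0.04,0,0,0,0,1],
  [0.004,-0.04,0,0,0,0,1],
  [0.004,-0.04,0,0,0,0,1],
  [0.004,-0.04,0,0,0,0,1],
  [0.004,-0.04,0,0,0,0,1],
  [0.004,-0.04,0,0,0,0,1],
  [0.004,-0.04,0,0,0,0,1],
  [0.004,-0.04,0,0,0,0,1],
  [0.004,-0.04,0,0,0,0,1],
])

```text
t: 22.8
eef_pos: [0.4907, -0.0483, 0.2134]
tool_rot: [-0.001, 0.785, 0.62, -0.0]
contact_force: [0.3, 0.0, -0.2]
gripper_width: 0.998
grasp_force: 0.0
```

Request:
jog_arm([
  [0.004,-0.04,0,0,0,0,1],
  [0.004,-0.04,0,0,0,0,1],
  [0.004,-0.04,0,0,0,0,1],
  [0.004,-0.04,0,0,0,0,1],
  [0.004,-0.04,0,0,0,0,1],
  [0.004,-0.04,0,0,0,0,1],
  [0.004,-0.04,0,0,0,0,1],
  [0,0,0,0,0,0,1],
  [0,0,0,0,0,0,1],
  [0,0,0,0,0,0,1],
])

```text
t: 23.8
eef_pos: [0.519, -0.3253, 0.2131]
tool_rot: [-0.001, 0.784, 0.62, -0.0]
contact_force: [-0.3, 0.2, -0.4]
gripper_width: 0.997
grasp_force: 0.0
```

```bash
python3 - <<'E'
from h import *
p,A,o=pose(); print(o['t'],p,A[:,2],A[:,1],'d',np.array([.5165,-.3715,.078])-p)
c=cam('side'); b=c['img'][130:240,130:240,::-1]; d=c['img'][220:330,310:420,::-1]
cv2.imwrite('pics/g4.png',np.hstack([cv2.resize(x,(400,400),interpolation=cv2.INTER_CUBIC) for x in(b,d)]))
E
```

```text
23.8 [ 0.519  -0.3253  0.2131] [-0.0017  0.0017 -1.    ] [ 0.973  -0.2309 -0.002 ] d [-0.0025 -0.0462 -0.1351]
```

View pics/g4.png

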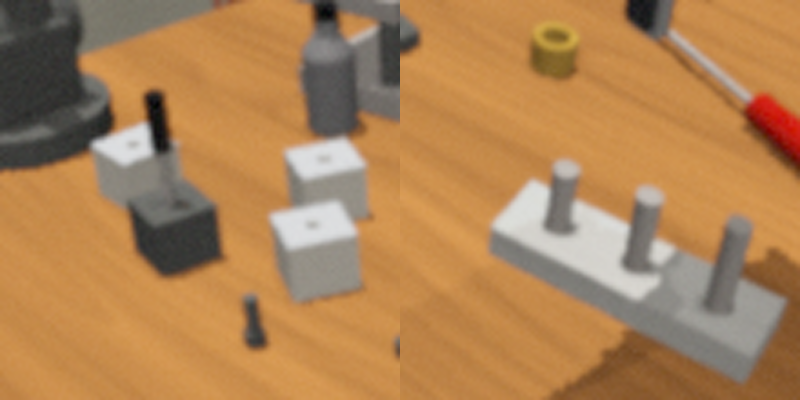

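Request:
jog_arm([
  [-0.0025,-0.0231,-0.01,0,0,0,1],
  [0,-0.0231,-0.02,-0.0017,-0.0017,0,1],
  [0,0,-0.03,0,0,0,1],
  [0,0,-0.03,0,0,0,1],
  [0,0,-0.03,0,0,0,1],
  [0,0,-0.0151,0,0,0,1],
  [0,0,0,0,0,0,1],
  [0,0,0,0,0,0,1],
  [0,0,0,0,0,0,1],
])

```text
t: 24.75
eef_pos: [0.5175, -0.3733, 0.08]
tool_rot: [0.002, 0.785, 0.62, 0.0]
contact_force: [-0.3, 0.1, -0.7]
gripper_width: 0.998
grasp_force: 0.0
```

```bash
python3 - <<'E'
from h import *
p,A,o=pose(); print(o['t'],p,A[:,2],A[:,1],'d',np.array([.5165,-.3715,.078])-p)
E
```

```text
24.75 [ 0.5175 -0.3733  0.08  ] [ 0.0028 -0.0025 -1.    ] [ 0.9727 -0.2321  0.0033] d [-0.001   0.0018 -0.002 ]
```

Request:
jog_arm([
  [-0.001,0.0018,-0.002,0.002,0.002,0,0.6],
  [0,0,0,0,0,0,0.3],
  [0,0,0,0,0,0,0],
  [0,0,0,0,0,0,0],
  [0,0,0,0,0,0,0],
  [0,0,0,0,0,0,0],
  [0,0,0,0,0,0,0],
  [0,0,0,0,0,0,0],
], newtons=50)

```text
t: 25.55
eef_pos: [0.5154, -0.3712, 0.0764]
tool_rot: [-0.001, 0.785, 0.62, -0.0]
contact_force: [-0.4, 0.0, 3.5]
gripper_width: 0.155
grasp_force: 48.7
```

```bash
python3 - <<'E'
from h import *
p,A,o=pose(); print(o['t'],p,A[:,2],o['contact_force'],o['torque'],o['gripper_width'],o['grasp_force'])
E
```

```text
25.55 [ 0.5154 -0.3712  0.0764] [-0.0015  0.0008 -1.    ] [-0.4495  0.0386  3.4625] [0.0748 0.1268 0.0001] 0.1547766833033299 48.66681754589081
```

Request:
jog_arm([
  [0,0,0,0,0,0,0.3],
  [0,0,0.003,-0.001,-0.0015,0,0.3],
  [0,0,0,0,0,0,0.3],
  [0,0,0,0,0,0,0],
  [0,0,0,0,0,0,0],
  [0,0,0,0,0,0,0],
  [0,0,0,0,0,0,0],
])

```text
t: 26.25
eef_pos: [0.5155, -0.3712, 0.0793]
tool_rot: [0.0, 0.785, 0.62, -0.0]
contact_force: [-0.3, 0.4, 2.5]
gripper_width: 0.152
grasp_force: 48.7
```

```bash
python3 - <<'E'
from h import *
p,A,o=pose(); print(o['t'],p,A[:,2],o['contact_force'],o['torque'],o['gripper_width'],o['grasp_force'])
E
```

```text
26.25 [ 0.5155 -0.3712  0.0793] [ 0.     -0.0002 -1.    ] [-0.2703  0.3639  2.495 ] [0.0183 0.0395 0.0059] 0.15225112825492773 48.68548929691315
```

Request:
jog_arm([
  [0,0,0.006,0,0,0,0],
  [0,0,0.012,0,0,0,0],
  [0,0,0.03,0,0,0,0],
  [0,0,0.04,0,0,0,0],
  [0,0,0.035,0,0,0,0],
  [0.0023,0.029,0,0,0,0,0],
  [0.0023,0.029,0,0,0,0,0],
  [0.0023,0.029,0,0,0,0,0],
  [0.0023,0.029,0,0,0,0,0],
  [0.0023,0.029,0,0,0,0,0],
])

```text
t: 27.25
eef_pos: [0.5265, -0.2249, 0.2029]
tool_rot: [0.0, 0.785, 0.619, -0.0]
contact_force: [0.1, -0.1, -0.7]
gripper_width: 0.153
grasp_force: 49.1
```

Request:
jog_arm([
  [0.0023,0.023,0,0.0728,-0.0173,0,0],
  [0.0023,0.023,0,0.0728,-0.0173,0,0],
  [0.0023,0.023,0,0.0728,-0.0173,0,0],
  [0.0023,0.023,0,0.0728,-0.0173,0,0],
  [0.0023,0.023,0,0.0728,-0.0173,0,0],
  [0,0,0,0.0728,-0.0173,0,0],
  [0,0,0,0.0728,-0.0173,0,0],
  [0,0,0,0,0,0,0],
  [0,0,0,0,0,0,0],
  [0,0,0,0,0,0,0],
])

```text
t: 28.25
eef_pos: [0.5385, -0.1104, 0.2028]
tool_rot: [-0.16, 0.758, 0.599, 0.203]
contact_force: [-0.2, -0.3, -1.2]
gripper_width: 0.156
grasp_force: 49.0
```

```bash
cat >> h.py <<'E'
M2=np.array([.5496,-.0043,.0874])
E
python3 - <<'E'
from h import *
p,A,o=pose(); print(p,'rv',fixrot(A),'d',M2+N*.0943-p); rep(M2,.0693)
E
```

```text
[ 0.5385 -0.1104  0.2028] rv [ 0.0011 -0.0007 -0.0003] d [ 0.0002  0.0603 -0.0337]
t 28.25 p [ 0.5385 -0.1104  0.2028] tip in bore(x,y,n) [-0.034  -0.0138  0.0835] F [-0.8779  0.1659 -0.8415] rv [ 0.0011 -0.0007 -0.0003] w 0.15645910071046515 g 48.984652161598206
```

Request:
jog_arm([
  [0,0.02,-0.01,0.001,-0.0005,0,0],
  [0.0002,0.02,-0.012,0,0,0,0],
  [0,0.0203,-0.0117,0,0,0,0],
  [0,0,0,0,0,0,0],
  [0,0,0,0,0,0,0],
  [0,0,0,0,0,0,0],
])

```text
t: 28.85
eef_pos: [0.5392, -0.0517, 0.1691]
tool_rot: [-0.16, 0.758, 0.598, 0.204]
contact_force: [0.1, -0.5, -0.9]
gripper_width: 0.153
grasp_force: 49.0
```

```bash
python3 - <<'E'
from h import *
import pickle
rep(M2,.0693)
cs={n:cam(n) for n in('side','top')}; pickle.dump(cs,open('c4.pkl','wb'))
p,A,o=pose()
for n in cs:
    u=proj(cs[n],[p+A[:,2]*.0693,p+A[:,2]*.025,M2]); print(n,u.round(1).tolist())
a=cs['side']['img'][150:220,240:310,::-1]; b=cs['top']['img'][140:210,225:295,::-1]
cv2.imwrite('pics/g5.png',np.hstack([cv2.resize(x,(400,400),interpolation=cv2.INTER_NEAREST) for x in(a,b)]))
E
```

```text
t 28.85 p [ 0.5392 -0.0517  0.1691] tip in bore(x,y,n) [-0.0011 -0.0009  0.0257] F [-0.8596 -0.2368 -0.5828] rv [0.0001 0.0011 0.0006] w 0.15319751945854274 g 48.999881744384766
side [[279.3, 197.9], [284.6, 188.2], [275.8, 202.7]]
top [[263.4, 171.2], [271.8, 170.4], [258.3, 171.8]]
```

View pics/g5.png

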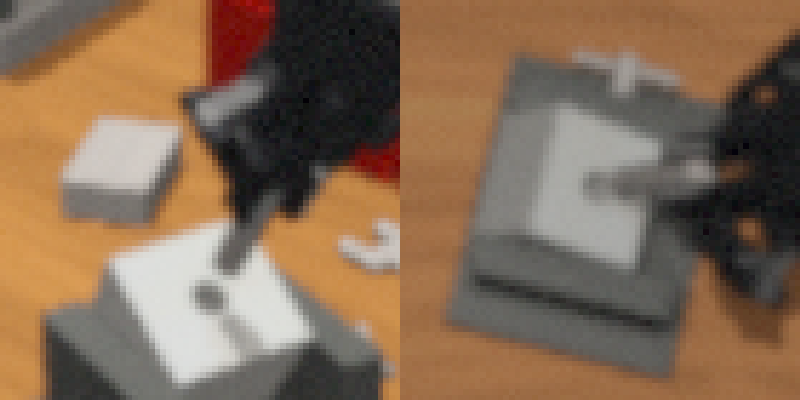

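Request:
jog_arm([
  [-0.0007,0.0011,0.0006,0,0.001,0.0006,0],
  [0.0013,0.0054,-0.0096,0,0,0,0],
  [0.0013,0.0053,-0.0095,0,0,0,0],
  [0,0,0,0,0,0,0],
  [0,0,0,0,0,0,0],
])

```text
t: 29.45
eef_pos: [0.54, -0.0385, 0.1494]
tool_rot: [-0.162, 0.758, 0.599, 0.203]
contact_force: [-0.8, -0.6, -1.3]
gripper_width: 0.154
grasp_force: 49.0
```

```bash
python3 -c "
from h import *
rep(M2,.0693)"
```

```text
t 29.45 p [ 0.54   -0.0385  0.1494] tip in bore(x,y,n) [0.0004 0.0016 0.0021] F [-1.2779  0.6054 -0.7626] rv [-0.0021 -0.0022 -0.0015] w 0.15375822451078455 g 49.01611626148224
```

Request:
jog_arm([
  [0.0001,0.0005,-0.0009,0,0,0,0],
  [0.0001,0.0005,-0.0009,0,0,0,0],
  [0.0001,0.0005,-0.0009,0,0,0,0],
  [0.0001,0.0005,-0.0009,0,0,0,0],
  [0,0,0,0,0,0,0],
])

```text
t: 29.95
eef_pos: [0.5412, -0.0386, 0.1478]
tool_rot: [-0.161, 0.758, 0.598, 0.203]
contact_force: [-7.0, -7.4, 17.9]
gripper_width: 0.155
grasp_force: 51.6
```

```bash
python3 -c "
from h import *
rep(M2,.0693)"
```

```text
t 29.95 p [ 0.5412 -0.0386  0.1478] tip in bore(x,y,n) [-0.0004  0.0002  0.0007] F [ 1.2978  5.0633 19.9371] rv [-0.0001 -0.0001 -0.0001] w 0.15463968492763067 g 51.5748006105423
```

```bash
python3 -c "
from h import *
p,A,o=pose(); B=np.c_[XU,YL,N]; F=B.T@np.array(o['contact_force']); T=B.T@np.array(o['torque']); print(F,T)
for L in(.0693,): 
  rz=-L; print('ry',(T[0]+rz*F[1])/F[2],'rx',(rz*F[0]-T[1])/F[2])"
```

```text
[ 1.2978  5.0633 19.9371] [1.4452 0.2817 0.0602]
ry 0.05488588859992679 rx -0.018638129482942398
```

Request:
jog_arm([
  [-0.0001,-0.0005,0.0009,0,0,0,0],
  [-0.0001,-0.0004,-0.0003,0,0,0,0],
  [-0.0001,-0.0004,-0.0003,0,0,0,0],
  [0,0,0,0,0,0,0],
])

```text
t: 30.35
eef_pos: [0.5408, -0.0389, 0.1478]
tool_rot: [-0.161, 0.758, 0.598, 0.203]
contact_force: [-4.6, -4.5, 10.8]
gripper_width: 0.153
grasp_force: 50.2
```

```bash
python3 -c "
from h import *
rep(M2,.0693)"
```

```text
t 30.35 p [ 0.5408 -0.0389  0.1478] tip in bore(x,y,n) [-0.0006  0.0005  0.0008] F [ 0.6536  3.4321 12.0649] rv [-0.0011 -0.0003 -0.0003] w 0.15305039160892425 g 50.17018496990204
```

Request:
jog_arm([
  [-0.0001,-0.0004,-0.0003,0,0,0,0],
  [-0.0001,-0.0004,-0.0003,0,0,0,0],
  [0,0,0,0,0,0,0],
])

```text
t: 30.65
eef_pos: [0.5408, -0.0393, 0.1475]
tool_rot: [-0.161, 0.758, 0.598, 0.203]
contact_force: [-4.2, -3.8, 12.3]
gripper_width: 0.155
grasp_force: 50.3
```

```bash
python3 -c "
from h import *
rep(M2,.0693)"
```

```text
t 30.65 p [ 0.5408 -0.0393  0.1475] tip in bore(x,y,n) [-0.0011  0.0005  0.0008] F [ 2.1043  3.1668 12.9388] rv [-0.0017 -0.0003 -0.0004] w 0.15467938410779167 g 50.349082946777344
```

Request:
jog_arm([
  [-0.0005,0.0001,0,0,0,0,0],
  [-0.0005,0.0001,0,0,0,0,0],
  [0,0,0,0,0,0,0],
])

```text
t: 30.95
eef_pos: [0.5405, -0.0392, 0.1476]
tool_rot: [-0.161, 0.758, 0.598, 0.204]
contact_force: [-2.5, -2.8, 10.8]
gripper_width: 0.156
grasp_force: 50.2
```

```bash
python3 -c "
from h import *
rep(M2,.0693)"
```

```text
t 30.95 p [ 0.5405 -0.0392  0.1476] tip in bore(x,y,n) [-0.001   0.0008  0.0008] F [ 2.5273  1.7882 11.0053] rv [-0.0013  0.0011  0.0004] w 0.15570467702204624 g 50.1524555683136
```

Request:
jog_arm([
  [-0.0005,0.0001,0,0,0,0,0],
  [-0.0005,0.0001,0,0,0,0,0],
  [0,0,0,0,0,0,0],
])

```text
t: 31.25
eef_pos: [0.5401, -0.0391, 0.1477]
tool_rot: [-0.16, 0.758, 0.598, 0.204]
contact_force: [-0.9, -2.4, 8.6]
gripper_width: 0.154
grasp_force: 49.9
```

```bash
python3 -c "
from h import *
rep(M2,.0693)"
```

```text
t 31.25 p [ 0.5401 -0.0391  0.1477] tip in bore(x,y,n) [-0.0009  0.0011  0.0009] F [2.1321 0.2809 8.6827] rv [-0.0011  0.0022  0.0011] w 0.1536900792907719 g 49.9175763130188
```

Request:
jog_arm([
  [-0.0003,-0.0014,0.0026,0,-0.002,-0.001,0],
  [0.0005,-0.0012,-0.0006,0.001,0,0,0],
  [0,0,0,0,0,0,0],
])

```text
t: 31.55
eef_pos: [0.5382, -0.0416, 0.1477]
tool_rot: [-0.161, 0.758, 0.598, 0.204]
contact_force: [-0.4, 0.1, -1.6]
gripper_width: 0.153
grasp_force: 49.2
```

```bash
python3 -c "
from h import *
rep(M2,.0693)"
```

```text
t 31.55 p [ 0.5382 -0.0416  0.1477] tip in bore(x,y,n) [-0.0034  0.0024  0.0024] F [-0.809   0.4113 -1.395 ] rv [-0.0021  0.0007  0.0001] w 0.1529197934499357 g 49.15223479270935
```

Request:
jog_arm([
  [0.0027,0.001,0.001,-0.002,0.0007,0,0],
  [0,0,0,0,0,0,0],
  [0,0,0,0,0,0,0],
])

```text
t: 31.85
eef_pos: [0.5412, -0.0401, 0.149]
tool_rot: [-0.161, 0.758, 0.598, 0.203]
contact_force: [0.2, 0.1, -0.7]
gripper_width: 0.155
grasp_force: 49.2
```

```bash
python3 -c "
from h import *
rep(M2,.0693)"
```

```text
t 31.85 p [ 0.5412 -0.0401  0.149 ] tip in bore(x,y,n) [-0.001  -0.0002  0.0024] F [-0.2894 -0.1628 -0.686 ] rv [-0.0005  0.0001  0.    ] w 0.15526135480582076 g 49.15248692035675
```

Request:
jog_arm([
  [0.0001,0.0005,-0.0009,0,0,0,0],
  [0.0001,0.0005,-0.0009,0,0,0,0],
  [0.0001,0.0005,-0.0009,0,0,0,0],
  [0,0,0,0,0,0,0],
])

```text
t: 32.25
eef_pos: [0.5414, -0.0392, 0.1461]
tool_rot: [-0.16, 0.758, 0.598, 0.203]
contact_force: [-0.9, -0.6, -0.7]
gripper_width: 0.155
grasp_force: 49.0
```

```bash
python3 -c "
from h import *
rep(M2,.0693)"
```

```text
t 32.25 p [ 0.5414 -0.0392  0.1461] tip in bore(x,y,n) [-0.0017 -0.0001 -0.0005] F [-1.0068  0.7307 -0.264 ] rv [0.0003 0.0004 0.0002] w 0.15474343284376885 g 49.00953412055969
```

Request:
jog_arm([
  [0.0001,0.0005,-0.0009,0,0,0,0],
  [0.0001,0.0005,-0.0009,0,0,0,0],
  [0.0001,0.0005,-0.0009,0,0,0,0],
  [0.0001,0.0005,-0.0009,0,0,0,0],
  [0,0,0,0,0,0,0],
])

```text
t: 32.75
eef_pos: [0.5417, -0.0369, 0.1424]
tool_rot: [-0.161, 0.758, 0.598, 0.203]
contact_force: [-1.3, -2.4, -2.5]
gripper_width: 0.155
grasp_force: 49.0
```

```bash
python3 -c "
from h import *
rep(M2,.0693)"
```

```text
t 32.75 p [ 0.5417 -0.0369  0.1424] tip in bore(x,y,n) [-0.0015  0.0001 -0.0049] F [-3.5423  0.7306 -0.8863] rv [-0.0002  0.     -0.    ] w 0.15488426098085092 g 48.96569609642029
```

Request:
jog_arm([
  [-0.0001,-0.0004,-0.0003,0,0,0,0],
  [0.0002,0.001,-0.0017,0,0,0,0],
  [0.0002,0.001,-0.0017,0,0,0,0],
  [0.0002,0.001,-0.0017,0,0,0,0],
  [0.0002,0.001,-0.0017,0,0,0,0],
  [0,0,0,0,0,0,0],
])

```text
t: 33.35
eef_pos: [0.5425, -0.0331, 0.1353]
tool_rot: [-0.161, 0.758, 0.598, 0.203]
contact_force: [-0.5, -2.1, -2.6]
gripper_width: 0.159
grasp_force: 48.9
```

```bash
python3 -c "
from h import *
rep(M2,.0693)"
```

```text
t 33.35 p [ 0.5425 -0.0331  0.1353] tip in bore(x,y,n) [-0.0017  0.0002 -0.013 ] F [-3.2139 -0.0163 -1.1909] rv [-0.0004  0.0002  0.    ] w 0.15922557293214898 g 48.90804648399353
```

Request:
jog_arm([
  [0.0002,0.001,-0.0017,0,0,0,0],
  [0.0002,0.001,-0.0017,0,0,0,0],
  [0.0002,0.001,-0.0017,0,0,0,0],
  [0.0002,0.001,-0.0017,0,0,0,0],
  [0,0,0,0,0,0,0],
])

```text
t: 33.85
eef_pos: [0.5434, -0.0292, 0.1285]
tool_rot: [-0.16, 0.758, 0.598, 0.203]
contact_force: [0.5, -2.2, -4.4]
gripper_width: 0.156
grasp_force: 48.8
```

```bash
python3 -c "
from h import *
rep(M2,.0693)"
```

```text
t 33.85 p [ 0.5434 -0.0292  0.1285] tip in bore(x,y,n) [-0.0016  0.0002 -0.0209] F [-3.9044 -0.9838 -2.7818] rv [-0.0002  0.0003  0.0002] w 0.15611493342732582 g 48.8331001996994
```

Smooth so far; a little more down-slope correction while going deeper.

Request:
jog_arm([
  [-0.0001,-0.0006,-0.0004,0,0,0,0],
  [0.0002,0.001,-0.0017,0,0,0,0],
  [0.0002,0.001,-0.0017,0,0,0,0],
  [0.0002,0.001,-0.0017,0,0,0,0],
  [0.0002,0.001,-0.0017,0,0,0,0],
  [0,0,0,0,0,0,0],
])

```text
t: 34.45
eef_pos: [0.5442, -0.0256, 0.1214]
tool_rot: [-0.161, 0.758, 0.598, 0.203]
contact_force: [-0.1, -1.5, -3.2]
gripper_width: 0.151
grasp_force: 48.9
```

Request:
jog_arm([
  [0.0002,0.001,-0.0017,0,0,0,0],
  [0.0002,0.001,-0.0017,0,0,0,0],
  [0.0002,0.001,-0.0017,0,0,0,0],
  [0,0,0,0,0,0,0],
])

```text
t: 34.85
eef_pos: [0.5448, -0.0227, 0.1163]
tool_rot: [-0.16, 0.758, 0.598, 0.203]
contact_force: [0.0, -1.7, -2.3]
gripper_width: 0.153
grasp_force: 48.9
```

```bash
python3 -c "
from h import *
rep(M2,.0693)"
```

```text
t 34.85 p [ 0.5448 -0.0227  0.1163] tip in bore(x,y,n) [-0.002   0.0004 -0.0348] F [-2.6081 -0.4226 -1.1487] rv [-0.0004  0.0004  0.0002] w 0.1532775046349661 g 48.87122869491577
```

Request:
jog_arm([
  [0.0002,0.001,-0.0017,0,0,0,0],
  [0.0002,0.001,-0.0017,0,0,0,0],
  [0.0001,0.0005,-0.0009,0,0,0,0],
  [0,0,0,0,0,0,0],
])

```text
t: 35.25
eef_pos: [0.5452, -0.0203, 0.112]
tool_rot: [-0.16, 0.758, 0.598, 0.203]
contact_force: [0.5, -1.9, -3.7]
gripper_width: 0.152
grasp_force: 48.9
```

Request:
jog_arm([
  [0.0001,0.0005,-0.0009,0,0,0,0],
  [0,0,0,0,0,0,0],
])

```text
t: 35.45
eef_pos: [0.5453, -0.0199, 0.1113]
tool_rot: [-0.16, 0.758, 0.598, 0.203]
contact_force: [-0.8, -2.6, -1.9]
gripper_width: 0.154
grasp_force: 49.1
```

Request:
jog_arm([
  [0.0001,0.0005,-0.0009,0,0,0,0],
  [0,0,0,0,0,0,0],
])

```text
t: 35.65
eef_pos: [0.5456, -0.0199, 0.1111]
tool_rot: [-0.16, 0.758, 0.598, 0.203]
contact_force: [-3.6, -6.7, 7.7]
gripper_width: 0.15
grasp_force: 50.4
```

Request:
jog_arm([
  [0.0001,0.0005,-0.0009,0,0,0,0],
  [0,0,0,0,0,0,0],
])

```text
t: 35.85
eef_pos: [0.5459, -0.02, 0.111]
tool_rot: [-0.16, 0.758, 0.598, 0.203]
contact_force: [-6.9, -10.4, 16.5]
gripper_width: 0.149
grasp_force: 51.6
```

```bash
python3 -c "
from h import *
rep(M2,.0693)"
```

```text
t 35.85 p [ 0.5459 -0.02    0.111 ] tip in bore(x,y,n) [-0.0022 -0.0001 -0.0408] F [-1.8648  4.2946 20.1124] rv [0.0004 0.001  0.0006] w 0.1492677361208009 g 51.58407211303711
```

Request:
jog_arm([
  [-0.0002,-0.0008,0.0014,0,0,0,0],
  [0,0,0,0,0,0,0.2],
  [0,0,0,0,0,0,0.35],
  [0,0,0,0,0,0,0.5],
  [0,0,0,0,0,0,0.5],
  [0,0,0,0,0,0,0.5],
  [-0.0006,-0.0024,0.0043,0,0,0,0.5],
  [-0.0012,-0.0049,0.0087,0,0,0,0.5],
  [-0.0023,-0.0097,0.0173,0,0,0,0.5],
  [-0.0023,-0.0097,0.0173,0,0,0,0.5],
])

```text
t: 36.85
eef_pos: [0.5387, -0.0468, 0.1596]
tool_rot: [-0.161, 0.758, 0.598, 0.203]
contact_force: [0.9, 0.3, -0.7]
gripper_width: 0.499
grasp_force: 0.0
```

Request:
jog_arm([
  [-0.0035,-0.0146,0.026,0,0,0,0.5],
  [-0.0035,-0.0146,0.026,0,0,0,0.5],
  [0,-0.03,0.02,0,0,0,0.5],
  [0,-0.04,0,0,0,0,0.5],
  [0,-0.04,0,0,0,0,0.5],
  [0,0,0,0,0,0,0.5],
  [0,0,0,0,0,0,0.5],
  [0,0,0,0,0,0,0.5],
])

```text
t: 37.65
eef_pos: [0.5318, -0.1844, 0.231]
tool_rot: [-0.161, 0.758, 0.599, 0.203]
contact_force: [0.9, 0.0, 0.2]
gripper_width: 0.498
grasp_force: 0.0
```

```bash
python3 - <<'E'
from h import *
cs={n:cam(n) for n in('side','top')}; o=bot.get_obs(); print(o['t'],o['eef_pos'],o['joint_vel'].round(3))
a=cs['side']['img'][160:230,230:300,::-1]; b=cs['side']['img'][130:330,140:400,::-1]
cv2.imwrite('pics/g6.png',np.hstack([cv2.resize(a,(300,300),interpolation=cv2.INTER_CUBIC),cv2.resize(b,(390,300),interpolation=cv2.INTER_CUBIC)]))
B=[M2,M2+N*.030]; print(proj(cs['side'],B))
E
```

```text
37.75 [ 0.5319 -0.184   0.2309] [-0.004  0.001  0.005 -0.     0.003 -0.001 -0.001]
[[275.8198 202.7395]
 [279.223  196.5893]]
```

View pics/g6.png

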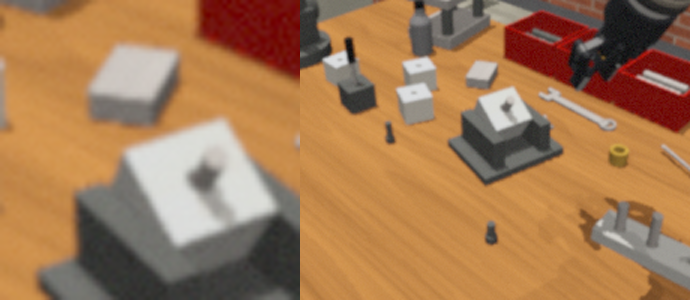

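The picture shows the pin standing in the bore: its top is at about (213,157) in the left crop and the mouth at (202,180), which fits 30 mm proud. The rod is in its stand, the other two pins are in the rack, and the arm is clear.

```bash
python3 -c "
from station import bot
print(bot.hand_in())"
```

```text
the job is handed in; nothing more can be done
None
```

The rod found the bottom of the bore about 41 mm below the face, so the depth is 42 mm; the rod is back in its stand, the 72 mm pin is down on the bottom, about 30 mm proud in the last picture, the other two pins were left in the rack, and the job was handed in at about 38 s.

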